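# Pack the fit-up kit into the caddy, leave the look-alikes

## Task

Pack the weld fit-up kit into the green caddy: put the flat ring over the brass post so that it lies at the bottom, then the short pipe stub over the same post, standing on the ring; stand the closed square tube upright in the square well; and lay the flat bar with two holes across both ribs of the saddle, between the lugs and with its middle over the middle of the station. Leave the three look-alikes (the solid round slug, the open-sided channel and the bar without holes) where they are.

Things in the scene. Friction and masses are not known exactly. Their poses are not given: they have to be found in the camera images.
- ring_c (a point): Steel-coloured, stands or lies free on the steel table with its z axis up. Flat ring, 60 mm outside, 38 mm hole, 12 mm thick, lying flat. Point: its centre, 6 mm above its underside. About 0.16 kg.
- pipe_c (a point): Steel-coloured, stands or lies free on the steel table with its z axis up. Short pipe stub, 50 mm outside, 38 mm bore right through, 40 mm tall, standing on end. Point: its centre, 20 mm above its lower end. About 0.26 kg.
- tube_c (a point): Steel-coloured, stands or lies free on the steel table with its z axis up. Square tube offcut, closed on all four sides, 40 x 40 mm outside, 4 mm wall, 60 mm tall, open at both ends, standing on end. Point: its centre, 30 mm above its lower end; x and y square to its sides. About 0.27 kg.
- bar_c (a point): Steel-coloured, stands or lies free on the steel table with its z axis up. Drilled flat bar, 100 x 34 x 12 mm (x, y, z), lying flat, with two 18 mm through-holes, 34 mm either side of its centre. Point: its centre, 6 mm above its underside; x along its length. About 0.28 kg.
- slug_c (a point): Steel-coloured, stands or lies free on the steel table with its z axis up. Look-alike of the pipe stub, not part of the kit: solid round slug with no bore, 50 mm across, 40 mm tall, standing on end. Point: its centre, 20 mm above its lower end.
- channel_c (a point): Steel-coloured, stands or lies free on the steel table with its z axis up. Look-alike of the square tube, not part of the kit: channel offcut, one of its four sides missing (U seen from above), 40 x 40 mm, 4 mm wall, 60 mm tall, standing on end. Point: centre of its outline, 30 mm above its lower end; the open side faces its -x.
- blank_c (a point): Steel-coloured, stands or lies free on the steel table with its z axis up. Look-alike of the drilled bar, not part of the kit: blank flat bar with no holes, 100 x 34 x 12 mm (x, y, z), lying flat. Point: its centre, 6 mm above its underside; x along its length.
- post_seat (a point): Station of the fixed green caddy (grey base 120 x 85 x 6 mm, fittings of bare metal; x across the caddy, z up). In its middle an upright brass post, 16 mm across, 45 mm tall. Point: foot of the post, on the base, 12 mm above the table. The caddy's plate is 150 x 310 mm; its three stations stand side by side along y, 95 mm between centres, in changing order, all at one yaw.
- well_seat (a point): Station of the fixed green caddy (grey base 120 x 85 x 6 mm, fittings of bare metal; x across the caddy, z up). In its middle a low square wall, 60 x 60 mm inside, 5 mm thick, 14 mm high. Point: centre of the floor inside the wall, 12 mm above the table.
- saddle_seat (a point): Station of the fixed green caddy (grey base 120 x 85 x 6 mm, fittings of bare metal; x across the caddy, z up). Two ribs along y, 34 mm either side of the middle, 10 mm thick, 14 mm high, 58 mm free between them; at their ends lugs rise 12 mm more, 54 mm apart. Point: middle of the station, level with the rib tops the bar lies on, 26 mm above the table. The bar's length goes along x.
Not all that is in view belongs to the job. What is shaped like the part that bears tube_c but orange or purple is not meant.

How it is judged:
At the end, for the whole second after the job is handed in: Ring flat at the foot of the post, pipe upright on it (14 mm), square tube upright in the well (16 mm), drilled bar flat on both ribs (15 mm along, 13 mm across, 0.3 rad); heights within 4 mm, tilt under 0.12 rad; all at rest; look-alikes within 20 mm of their starts (horizontal distance between each of ring_c, pipe_c and post_seat below 0.014 m and z of ring_c in the frame of post_seat between 0.002 and 0.01 m and angle between each of ring_c, pipe_c, tube_c, bar_c's own z axis and vertical below 0.12 rad and z of pipe_c in the frame of post_seat between 0.028 and 0.036 m and horizontal distance between tube_c and well_seat below 0.016 m and z of tube_c in the frame of well_seat between 0.026 and 0.034 m and x of bar_c in the frame of saddle_seat between -0.015 and 0.015 m and y of bar_c in the frame of saddle_seat between -0.013 and 0.013 m and z of bar_c in the frame of saddle_seat between 0.002 and 0.01 m and angle between the x axis of bar_c and the x axis of saddle_seat, either way round below 0.3 rad and linear speed of each of ring, pipe, tube, bar below 0.02 m/s and angular speed of each of ring, pipe, tube, bar below 0.2 rad/s and distance of each of slug_c, channel_c, blank_c from where it was at the start of the episode below 0.02 m); the robot touches nothing.
It fails at once if the solid slug (a look-alike) is moved more than 20 mm (distance of slug_c from where it was at the start of the episode above 0.02 m).
It fails at once if the channel offcut (a look-alike) is moved more than 20 mm (distance of channel_c from where it was at the start of the episode above 0.02 m).
It fails at once if the blank bar (a look-alike) is moved more than 20 mm (distance of blank_c from where it was at the start of the episode above 0.02 m).
It also fails if it takes over 112 s, if anything falls off the work surface, if the arm or the gripper's body presses on something with over 40 N, if the wrist force passes 120 N, or if a joint passes its speed limit or range.

## Robot

A 6-joint arm with a two-finger parallel gripper is mounted at the origin on the work surface. World frame = base frame: x ahead of the robot, y to its left, z up, the work surface at z = 0. Lengths are in m, angles in rad, forces in N, time in s.
With the tool pointing down it reaches from about 0.225 to 0.875 m from the base axis. Payload 3.4 kg.
Tool frame: the origin (TCP) lies at the very end of the fingers, on their centre line; the grasp point (between the pads) lies 19 mm behind it (grasp_offset is the distance from the TCP to the grasp point, in m); y points along the fingers, z is the direction in which the jaws open and shut, and the axes are right-handed (so a half turn about y gives the same grasp; the last joint's range is limited). The gripper opens to 85 mm and grips with 20 to 120 N. Pads are 22 mm wide; open, the fingers measure 114 mm over their backs; the gripper's body (76 mm by 85 mm) begins 54 mm behind the grasp point. The pads swing forward as they close: fully open they stand 13 mm farther back than shut.
Start: joints at [1.109, 0.276, 1.505, -0, 1.361, -0.121], TCP at [0.192, 0.542, 0.231] pointing down, gripper open.
Joint ranges: [-2.89, 2.89], [-0.75, 2.08], [0.22, 2.7], [-1.18, 4.32], [0.11, 2.71], [-2.7, 2.7]. Speed limits (rad/s): [2.57, 2.57, 3.14, 3.14, 3.14, 3.14].

## Interface

Orientations are given as a unit quaternion [w, x, y, z].
In Python, from rig import get_state, get_image, sign_off, grasp_offset gives the robot as it stands.
- The arm moves only by the shell command python3 -m jog 'ROWS' [FORCE]. ROWS is JSON, one flat list of numbers, 7 for each row, row after row: the closure in counts, from 0 (fully open) to 255 (shut), then the shift along the tool's x, y, z in cm, then the turn, a rotation vector about the tool's x, y, z in units of 8 degrees (1.0 is 8 degrees). In form: [jaw, tx, ty, tz, rx, ry, rz, jaw, tx, ty, tz, rx, ry, rz, ...]. A call has 1 to 12 rows; each row is the pose to reach, as a shift and turn from the pose commanded when the call began, along the tool's axes at that moment; what a row does not reach only later rows make up. A row lasts 1/8 s, in which the tool goes at most 62.5 mm and 10.7 degrees, less where a joint would pass 70% of its speed; a pose out of reach is approached as far as the arm can. A call with a gripper value outside its range is refused whole. The fingers move at their own pace and stop on an object; FORCE is the grip in N (left out, the last holds). Time passes only in rows, so rows that repeat a pose let the fingers close. It gives the time, the measured TCP pose, the force and the opening at its end, in the units of the state.
- get_state(): the state, without advancing time (a new reading comes with each control period).
- get_image(name): name is "side" or "top"; returns a dict with "color" (480x640x3 uint8, blue, green, red), "mtx" (3x3 intrinsics, pixels), "R" (3x3) and "t" (3): a world point X has camera coordinates R X + t. Camera axes: x right, y down, z forward; pixel columns grow to the right and rows downward; lengths in m; the calibration is good to about 2 mm. A picture is of the moment at which its call begins. There is no depth.
- sign_off(): hands the job in, once; it reports no verdict.
The state is a dict: "clock": time; "qpos": joint angles; "qd": joint speeds; "effort": joint torques, N m; "position": TCP position; "ee_rot": TCP orientation; "contact_force": force on the tool from outside, world axes, zero at the start; "moment": the same for the moment, N m; "width": finger opening in m.
Only numpy, scipy, OpenCV 4.12 (cv2) and the standard library are available. Lean on these libraries where they do the work, as an engineer would, in place of code of your own. Each camera call takes 0.05 s, during which the arm holds its last target.

## Working session

There is one attempt and no reset: what is moved stays moved. The work goes in short steps, Python scripts to look and compute and a shell command to move; the robot and the scene stay as the last step left them, time stands still between calls to the robot, and variables do not carry over. Pictures are saved under pics/ and viewed, and the job is handed in when it is done.

```bash
ls; mkdir -p pics
python3 - <<'E'
from rig import *
import cv2
print(get_state())
for n in("side","top"):
    d=get_image(n);cv2.imwrite(f"pics/{n}0.png",d["color"]);print(n,d["mtx"].tolist(),d["R"].tolist(),d["t"].tolist())
print(grasp_offset)
E
```

```text
pics
{'clock': 0.0, 'qpos': array([ 1.10902639e+00,  2.76628507e-01,  1.50614463e+00, -1.44738833e-05,
        1.36070511e+00, -1.20992750e-01]), 'qd': array([ 1.12339327e-03, -8.44497144e-05, -7.34803972e-04, -8.24370470e-05,
       -3.43729372e-04,  1.21407435e-03]), 'effort': array([-2.62001377e-03, -4.16767466e+01, -2.45803696e+01, -5.28885539e-04,
        1.09200308e-02,  7.49670448e-06]), 'position': array([0.19194274, 0.54145107, 0.23041603]), 'ee_rot': array([-0.69622701,  0.697507  , -0.12008641,  0.11971296]), 'contact_force': array([ 0.36236719, -0.01697198,  0.06550124]), 'moment': array([-0.02705635, -0.00263524,  0.01508173]), 'width': 0.08519755766637899}
side [[524.6897557207342, 0.0, 316.2616246023443], [0.0, 524.6897557207342, 237.20219184002613], [0.0, 0.0, 1.0]] [[0.8880699077504571, -0.4596569374955251, -0.006880316877091229], [-0.35478369505100427, -0.6757807963012206, -0.6461028130850726], [0.2923360543519227, 0.5762254898585473, -0.7632193761712465]] [-0.4716654224916445, 0.21497287230752768, 1.0809661984480279]
top [[439.51654953208987, 0.0, 318.5187561841787], [0.0, 439.51654953208987, 243.47681142767817], [0.0, 0.0, 1.0]] [[-0.008955397351307903, -0.9994599462633422, -0.031616715097510746], [-0.9892463636491033, 0.013470936100110393, -0.14563710340298958], [0.14598435828987472, 0.029972482310674946, -0.9888327550394098]] [0.03865543780502561, 0.5446360335709303, 0.9634376050600225]
0.0187
```

View pics/side0.png

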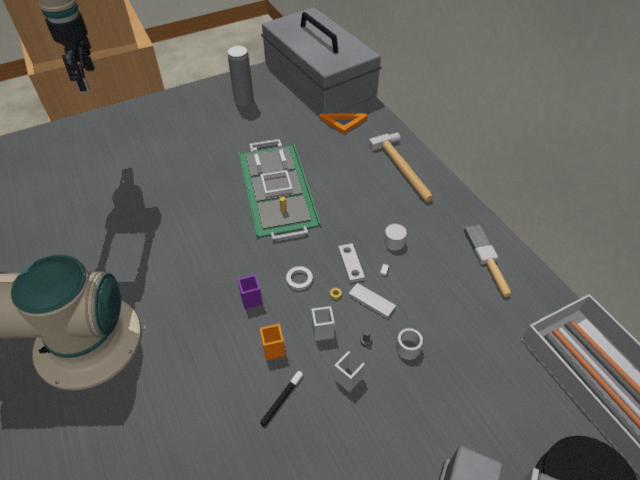

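View pics/top0.png

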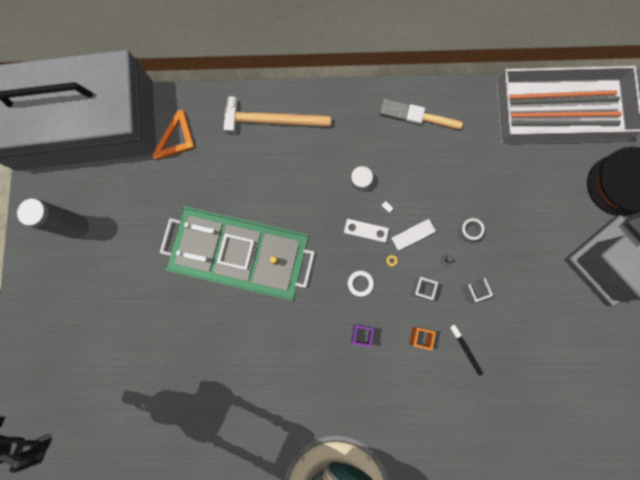

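Side view: ring (299,278), drilled bar (351,263), blank (372,300), tube (323,323), channel (349,370), pipe (409,344), slug (396,237), caddy at (278,190). 
Candidates (top view): tube_c → grey (427,289), channel (481,290), purple (363,335), orange (424,338). Pipe → (473,229) or the slug (362,178). Bar → drilled (367,231) or blank (413,235). Ring → (360,284) or the small brass one (392,261). I'll check these in a close crop.

```bash
cat > h.py <<'E'
import numpy as np,cv2
from rig import *
def ray(d,u,v):
    r=d["R"].T@np.linalg.inv(d["mtx"])@np.array([u,v,1.]);c=-d["R"].T@d["t"];return c,r
def onz(d,u,v,z):
    c,r=ray(d,u,v);return (c+r*(z-c[2])/r[2])
def tri(a,pa,b,pb):
    c1,r1=ray(a,*pa);c2,r2=ray(b,*pb);r1/=np.linalg.norm(r1);r2/=np.linalg.norm(r2)
    s=np.linalg.lstsq(np.c_[r1,-r2],c2-c1,rcond=None)[0]
    p,q=c1+s[0]*r1,c2+s[1]*r2
    return (p+q)/2,np.linalg.norm(p-q)
def proj(d,X):
    p=d["mtx"]@(d["R"]@np.array(X)+d["t"]);return p[:2]/p[2]
E
python3 - <<'E'
import cv2
a=cv2.imread("pics/top0.png");b=cv2.imread("pics/side0.png")
cv2.imwrite("pics/c_top.png",cv2.resize(a[160:310,330:500],None,fx=4,fy=4,interpolation=cv2.INTER_CUBIC)[:600])
cv2.imwrite("pics/c_side.png",cv2.resize(b[220:395,280:430],None,fx=3.4,fy=3.4,interpolation=cv2.INTER_CUBIC)[:600])
cv2.imwrite("pics/c_cad.png",cv2.resize(a[200:305,155:320],None,fx=4.8,fy=4.8,interpolation=cv2.INTER_CUBIC)[:600])
cv2.imwrite("pics/c_cads.png",cv2.resize(b[135:245,230:325],None,fx=5.4,fy=5.4,interpolation=cv2.INTER_CUBIC)[:600])
E
```

```text
(no output)
```

View pics/c_top.png

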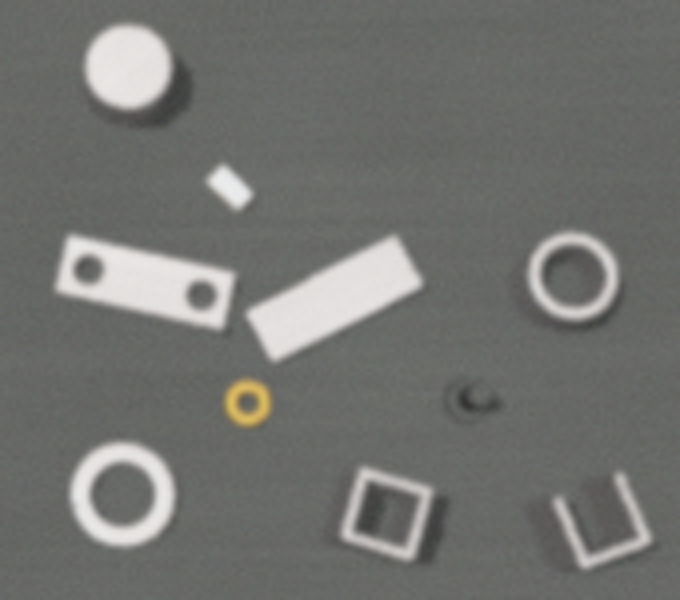

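View pics/c_side.png

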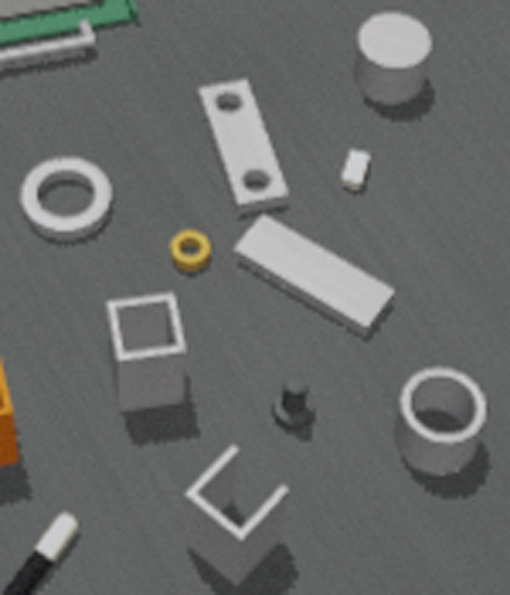

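View pics/c_cad.png

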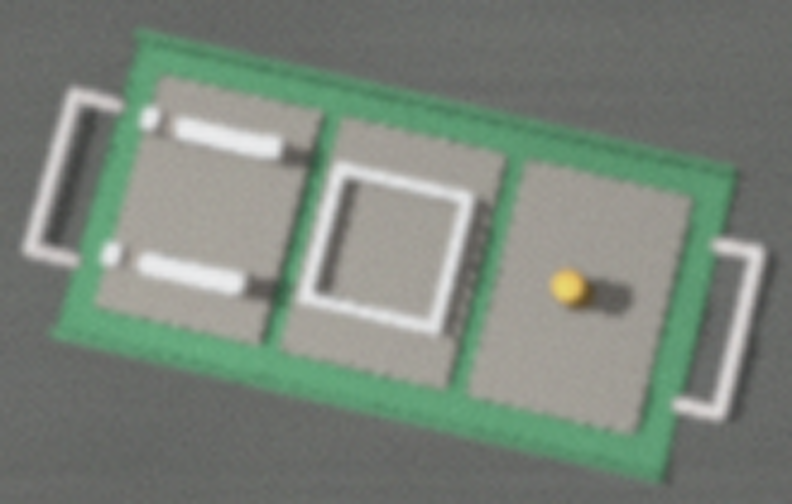

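View pics/c_cads.png

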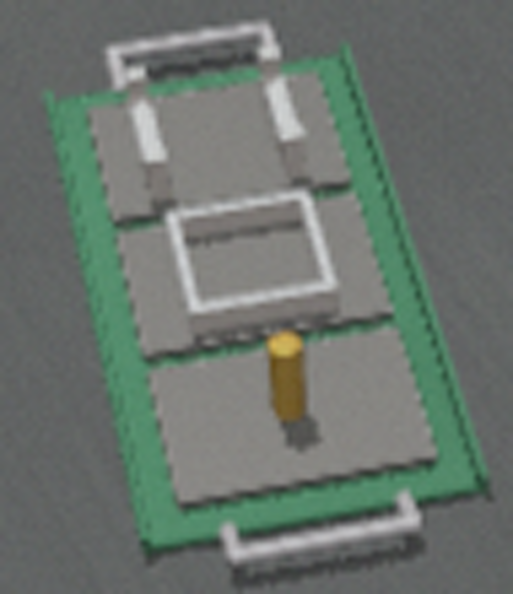

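The crops settle it. The grey closed tube is at (427,289) and the channel's open side is at (481,290). The pipe with a bore is at (473,229), the drilled bar at (367,231) and the ring at (360,284). In the caddy, from +y to -y, come saddle, well, post. Next I measure them.

```bash
cat > m.py <<'E'
from h import *
T=get_image("top");S=get_image("side")
def blobs(d,box,lo=170,minA=20):
    x0,y0,x1,y1=box;im=cv2.resize(d["color"][y0:y1,x0:x1],None,fx=4,fy=4,interpolation=cv2.INTER_CUBIC)
    g=cv2.cvtColor(im,cv2.COLOR_BGR2GRAY);sat=im.max(2).astype(int)-im.min(2)
    m=((g>lo)&(sat<60)).astype(np.uint8)
    cs,_=cv2.findContours(m,cv2.RETR_EXTERNAL,cv2.CHAIN_APPROX_NONE)
    out=[]
    for c in cs:
        if cv2.contourArea(c)<minA*16: continue
        p=(c[:,0].astype(float)+.5)/4-.5+[x0,y0]; out.append(p)
    return out
def cen(p):
    h=cv2.convexHull(p.astype(np.float32));m=cv2.moments(h);return np.array([m["m10"]/m["m00"],m["m01"]/m["m00"]])
E
python3 - <<'E'
from m import *
for n,d,b in(("top",T,(150,160,500,310)),("side",S,(230,130,440,395))):
    print(n)
    for p in blobs(d,b,165): print(cen(p).round(1),"ext",np.ptp(p,axis=0).round(1),len(p))
E
```

```text
top
[480.3 289.9] ext [23.2 22.8] 372
[426.2 287.9] ext [22.  22.2] 269
[360.2 283.1] ext [25.5 25.5] 292
[193.8 256.5] ext [23.5 11.5] 232
[304.2 268.2] ext [18.8 37. ] 409
[177.7 252.2] ext [5.  7.2] 70
[234.6 251.3] ext [37.2 38. ] 477
[201.9 228. ] ext [23.5 10. ] 213
[413.1 234.1] ext [43.2 30.5] 391
[365.8 230. ] ext [44.  22.8] 432
[169.6 236.5] ext [20.  36.5] 405
[472.8 228.4] ext [21.5 21. ] 243
[387.  206.3] ext [10.8 10.5] 103
[361.5 176.1] ext [20.8 20.5] 239
side
[296.2 377. ] ext [11.5 12.5] 116
[349.1 364.3] ext [29.  26.8] 351
[409.9 338.8] ext [24.  21.2] 258
[322.5 315.6] ext [22.2 19.2] 279
[372.1 299. ] ext [45.8 32. ] 389
[298.9 276.7] ext [25.8 20.8] 269
[384.2 268.6] ext [7.5 9.5] 101
[351.1 261.3] ext [25.  35.8] 370
[288.9 232. ] ext [35.8 11.8] 338
[395.5 231.5] ext [20.5 15.2] 206
[275.9 181.1] ext [31. 22.] 348
[257.  159.1] ext [ 6.  11.2] 103
[282.2 154.9] ext [ 6.5 11.5] 106
[258.4 144.6] ext [23.  10.2] 256
[383.6 137.4] ext [29.2 10.5] 245
```

Run:
```python
from m import *
bt=blobs(T,(150,160,500,310),165);bs=blobs(S,(230,130,440,395),165)
near=lambda L,q:min(L,key=lambda p:np.linalg.norm(cen(p)-q))
for n,a,b,z in(("ring",(360,283),(299,277),.012),("pipe",(473,228),(410,339),.04),("tube",(426,288),(322,316),.06),("bar",(366,230),(351,261),.012),("slug",(361,176),(395,231),.04),("blank",(413,234),(372,299),.012),("chan",(480,290),(349,364),.06),("wall",(235,251),(276,181),.026),("ribA",(194,256),(257,159),.026),("ribB",(202,228),(282,155),.026)):
    p=near(bt,a);q=near(bs,b);X,e=tri(T,cen(p),S,cen(q))
    W=np.array([onz(T,*u,z)[:2] for u in p]);r=cv2.minAreaRect((W*1000).astype(np.float32))
    box=cv2.boxPoints(r);ed=max(((box[1]-box[0]),(box[2]-box[1])),key=np.linalg.norm)
    print(n,"tri",X.round(4),"gap",round(e,4),"top@z",onz(T,*cen(p),z)[:2].round(4),"side@z",onz(S,*cen(q),z)[:2].round(4),"rect",np.round(r[1],1),"long-yaw",np.degrees(np.arctan2(ed[1],ed[0])).round(1))
# brass post top, green plate
for n,d,b in(("T",T,(255,245,290,275)),("S",S,(270,190,295,220))):
    x0,y0,x1,y1=b;im=cv2.resize(d["color"][y0:y1,x0:x1],None,fx=4,fy=4,interpolation=cv2.INTER_CUBIC);h=cv2.cvtColor(im,cv2.COLOR_BGR2HSV)
    for vmin in (100,170):
        m=((h[...,0]>12)&(h[...,0]<35)&(h[...,1]>110)&(h[...,2]>vmin));yy,xx=np.nonzero(m);print(n,vmin,((xx.min()+xx.max())/2+.5)/4-.5+x0,"y",(yy.min()+.5)/4-.5+y0,(yy.max()+.5)/4-.5+y0,"mean",((xx.mean()+.5)/4-.5+x0),((yy.mean()+.5)/4-.5+y0),np.ptp(xx)/4)
h=cv2.cvtColor(T["color"],cv2.COLOR_BGR2HSV);m=((h[...,0]>60)&(h[...,0]<90)&(h[...,1]>90)).astype(np.uint8)
p=max(cv2.findContours(m,cv2.RETR_EXTERNAL,cv2.CHAIN_APPROX_NONE)[0],key=cv2.contourArea)[:,0].astype(float)
W=np.array([onz(T,*u,.006)[:2] for u in p])*1000;r=cv2.minAreaRect(W.astype(np.float32));print("plate",r)
```

```text
ring tri [ 0.4554 -0.0621  0.0114] gap 0.0002 top@z [ 0.4552 -0.0621] side@z [ 0.4553 -0.0626] rect [58.8 58.9] long-yaw -1.1
pipe tri [ 0.5748 -0.3183  0.04  ] gap 0.0001 top@z [ 0.5749 -0.3183] side@z [ 0.5747 -0.3183] rect [48.8 48.6] long-yaw 86.4
tube tri [ 0.4406 -0.2028  0.0608] gap 0.0 top@z [ 0.4406 -0.203 ] side@z [ 0.4408 -0.2024] rect [40.6 41.1] long-yaw -18.4
bar tri [ 0.5801 -0.0784  0.0109] gap 0.0003 top@z [ 0.5797 -0.0782] side@z [ 0.5797 -0.0791] rect [101.   35.5] long-yaw 75.8
slug tri [ 0.7025 -0.0691  0.0398] gap 0.0001 top@z [ 0.7024 -0.0691] side@z [ 0.7024 -0.0693] rect [48.3 48.8] long-yaw -1.1
blank tri [ 0.5688 -0.1885  0.0113] gap 0.0007 top@z [ 0.5684 -0.1882] side@z [ 0.5689 -0.1889] rect [ 34.8 100.6] long-yaw -64.1
chan tri [ 0.4351 -0.3194  0.0612] gap 0.0002 top@z [ 0.4351 -0.3198] side@z [ 0.4356 -0.3189] rect [39.4 40.8] long-yaw -69.9
wall tri [0.5321 0.2283 0.0251] gap 0.0009 top@z [0.5315 0.2282] side@z [0.5322 0.2273] rect [73.8 78. ] long-yaw -14.2
ribA tri [0.5203 0.3218 0.0318] gap 0.0005 top@z [0.5207 0.3237] side@z [0.5226 0.3281] rect [56.3 19.6] long-yaw 78.5
ribB tri [0.5865 0.3049 0.0325] gap 0.0001 top@z [0.5877 0.3068] side@z [0.5893 0.3119] rect [56.7 16.9] long-yaw 78.0
T 100 273.625 y 256.375 262.875 mean 273.5950168918919 259.625 7.0
T 170 273.0 y 256.375 262.375 mean 273.0049126637555 259.19596069868993 5.75
S 100 282.375 y 196.125 212.125 mean 282.61189002184994 203.88993080844864 6.5
S 170 282.25 y 196.375 200.125 mean 282.18557692307695 198.37884615384615 5.25
plate ((531.8590087890625, 226.40985107421875), (306.4095458984375, 154.34011840820312), 76.11422729492188)
```

Run:
```python
from m import *
print("post tri",tri(T,(273.0,259.2),S,(282.2,198.3)),onz(T,273,259.2,.057))
# rib lit rib tops, lug tops separately: saddle centre from 4 lug ends
for p in blobs(T,(160,215,225,275),165): print(cen(p).round(1),cv2.minAreaRect(p.astype(np.float32)))
w=np.array([.5318,.2278]);y=np.array([np.sin(np.radians(14)),np.cos(np.radians(14))])
for n,c,z in(("post",w-.095*y,.012),("post",w-.095*y,.057),("well",w,.012),("sad",w+.095*y,.026)): print(n,c.round(4),proj(T,[*c,z]).round(1),proj(S,[*c,z]).round(1))
# tube yaw fit with approxPoly corners
p=[q for q in blobs(T,(410,270,445,305),165)][0]
r=cv2.minAreaRect(p.astype(np.float32));print([onz(T,*u,.06)[:2].round(4) for u in cv2.boxPoints(r)])
print(get_state()["clock"])
```

```text
post tri (array([0.50847394, 0.13421859, 0.05797042]), np.float64(0.0004586924542891265)) [0.50836369 0.13441805 0.057     ]
[193.  257.8] ((193.17788696289062, 259.235595703125), (23.77907943725586, 13.6300687789917), 11.309932708740234)
[177.7 252.3] ((177.58749389648438, 252.11251831054688), (4.664358615875244, 6.957010269165039), 18.43494987487793)
[221.3 253.3] ((220.25, 249.5), (32.75, 8.25), 90.0)
[201.9 228. ] ((201.65550231933594, 228.02438354492188), (23.76409339904785, 7.089067459106445), 12.094757080078125)
[169.5 236.5] ((169.41427612304688, 236.38015747070312), (11.871953964233398, 36.23186111450195), 15.592811584472656)
post [0.5088 0.1356] [275.1 261.1] [283. 211.]
post [0.5088 0.1356] [272.5 259. ] [282.  198.2]
well [0.5318 0.2278] [236.1 251.9] [276.  184.9]
sad [0.5548 0.32  ] [195.9 241.9] [269.2 157.1]
[array([ 0.4278, -0.1765]), array([ 0.4664, -0.1904]), array([ 0.4533, -0.2295]), array([ 0.4149, -0.2155])]
0.4
```

```bash
cat > plan.py <<'E'
import sys
from h import *
from scipy.spatial.transform import Rotation as Ro
s=get_state();q=s["ee_rot"];R=Ro.from_quat([q[1],q[2],q[3],q[0]]).as_matrix();p=s["position"]
jaw=np.degrees(np.arctan2(R[1,2],R[0,2]))
print("t",round(s["clock"],2),"p",p.round(4),"jawyaw",jaw.round(1),"j1,j6",np.degrees(s["qpos"][[0,5]]).round(0),"w",round(s["width"],4),"F",s["contact_force"].round(1),"down",R[:,1].round(3))
if len(sys.argv)>1:
    x,y,z,yaw=map(float,sys.argv[1:5])
    def rel(yaw):
        a=np.radians(yaw);Z=np.array([np.cos(a),np.sin(a),0]);Y=np.array([0,0,-1.]);X=np.cross(Y,Z)
        return Ro.from_matrix(R.T@np.c_[X,Y,Z]).as_rotvec()*180/np.pi/8
    r=min((rel(yaw),rel(yaw+180)),key=np.linalg.norm); 
    print("shift cm",(R.T@(np.array([x,y,z])-p)*100).round(2),"turn",r.round(2))
E
python3 plan.py .4552 -.0622 .12 -14
```

```text
t 0.4 p [0.1922 0.5419 0.2312] jawyaw 70.5 j1,j6 [64. -7.] w 0.0852 F [-0.1  0.2  0.5] down [-0. -0. -1.]
shift cm [ 44.98  11.13 -48.14] turn [ 0.   10.56  0.  ]
```

```bash
python3 -m jog '[0,2,0.5,-2,0.5,0,0,0,6,1.5,-6,0,1.4,0,0,10,2.5,-10.5,0,2.5,0,0,14,3.5,-15,0,3.5,0,0,18,4.5,-19.5,0,4.5,0,0,22,5.5,-24,0,5.5,0,0,26,6.5,-28,0,6.5,0,0,30,7.5,-32,0,7.5,0,0,34,8.5,-36,0,8.5,0,0,38,9.5,-40,0,9.5,0,0,42,10.5,-44.5,0,10.2,0,0,45,11.1,-48.1,0,10.56,0]' 40; python3 plan.py .4552 -.0622 .03 -14
```

```text
clock: 1.9
position: [0.4565, -0.0642, 0.1201]
ee_rot: [-0.435, 0.434, -0.558, 0.558]
contact_force: [-0.6, 0.3, 0.9]
width: 0.0853
t 1.9 p [ 0.4565 -0.0642  0.1201] jawyaw -14.2 j1,j6 [-17.  -2.] w 0.0853 F [-0.6  0.3  0.9] down [ 0.001 -0.    -1.   ]
shift cm [-0.16  9.01 -0.18] turn [-0.01 -0.02 -0.  ]
```

```bash
python3 -m jog '[0,0,0,0,0,0,0,0,0,0,0,0,0,0]' >/dev/null; python3 plan.py .4552 -.0622 .0 -14
python3 - <<'E'
from h import *
d=get_image("side");cv2.imwrite("pics/s1.png",cv2.resize(d["color"][180:380,220:440],None,fx=3,fy=3,interpolation=2))
E
```

```text
t 2.15 p [ 0.455  -0.0614  0.1202] jawyaw -14.0 j1,j6 [-16.  -2.] w 0.0851 F [-0.6  0.2  0.7] down [-0.001  0.001 -1.   ]
shift cm [ 0.08 12.02  0.06] turn [ 0.01 -0.   -0.  ]
```

View pics/s1.png

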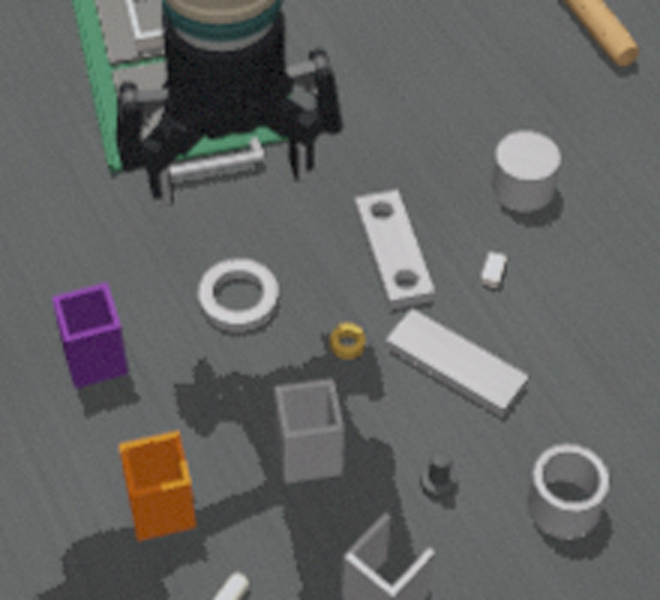

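The gripper hangs over the ring, at crop position (240,295).

```bash
python3 -m jog '[0,0,3,0,0,0,0,0,0,7,0,0,0,0,0,0,10,0,0,0,0,0,0.08,11.4,0.06,0,0,0,0,0.08,12,0.06,0,0,0,0,0.08,12.3,0.06,0,0,0,0,0.08,12.3,0.06,0,0,0]'; python3 plan.py .4552 -.0622 -.003 -14
```

```text
clock: 3.08
position: [0.4563, -0.0624, -0.0022]
ee_rot: [-0.436, 0.435, -0.557, 0.557]
contact_force: [-0.4, -0.3, 0.6]
width: 0.0856
t 3.08 p [ 0.4563 -0.0624 -0.0022] jawyaw -14.0 j1,j6 [-16.  -3.] w 0.0856 F [-0.4 -0.3  0.6] down [ 0.001 -0.    -1.   ]
shift cm [ 0.01  0.08 -0.11] turn [-0.01  0.   -0.  ]
```

```bash
python3 -m jog '[60,0,0,-0.1,0,0,0,100,0,0,-0.1,0,0,0,130,0,0,-0.1,0,0,0,130,0,0,-0.1,0,0,0,130,0,0,-0.1,0,0,0]' 50; python3 -m jog '[130,0,-1,0,0,0,0,130,0,-3,0,0,0,0,130,0,-6,0,0,0,0,130,0,-10,0,0,0,0,130,0,-12,0,0,0,0,130,0,-12,0,0,0,0]' ;python3 plan.py .5085 .1348 .12 -14;  python3 - <<'E'
from h import *
d=get_image("side");cv2.imwrite("pics/s2.png",cv2.resize(d["color"][180:380,220:440],None,fx=3,fy=3,interpolation=2))
E
```

```text
clock: 3.7
position: [0.4551, -0.0625, -0.0017]
ee_rot: [-0.435, 0.435, -0.557, 0.557]
contact_force: [-2.0, 1.0, 7.1]
width: 0.0568
clock: 4.45
position: [0.4561, -0.0628, 0.119]
ee_rot: [-0.436, 0.434, -0.556, 0.558]
contact_force: [-0.4, -0.8, -2.0]
width: 0.0568
t 4.45 p [ 0.4561 -0.0628  0.119 ] jawyaw -14.0 j1,j6 [-17.  -3.] w 0.0568 F [-0.4 -0.8 -2. ] down [ 0.004 -0.001 -1.   ]
shift cm [-20.44  -0.1    0.3 ] turn [-0.03 -0.    0.  ]
```

View pics/s2.png

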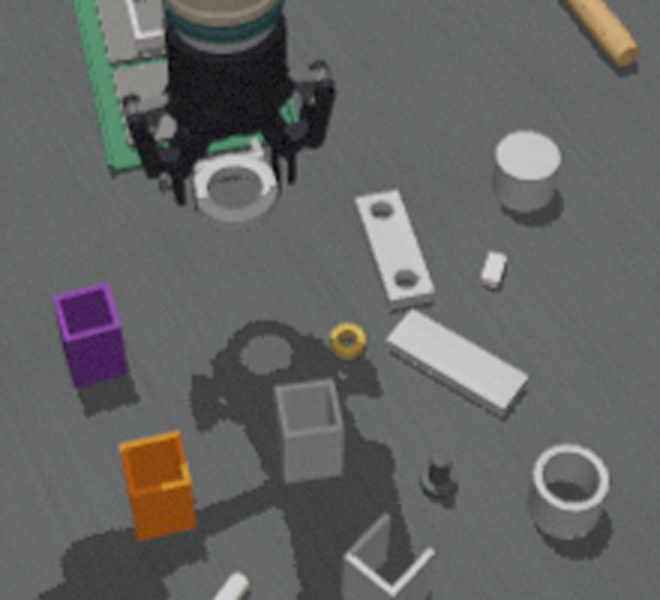

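The ring is held level at crop (235,190).

```bash
python3 -m jog '[130,-2,0,0,0,0,0,130,-5,0,0,0,0,0,130,-9,0,0,0,0,0,130,-13,0,0,0,0,0,130,-17,0,0,0,0,0,130,-19.4,0,0.2,0,0,0,130,-20.4,0,0.3,0,0,0,130,-20.4,0,0.3,0,0,0,130,-20.4,0,0.3,0,0,0]' ;python3 plan.py .5085 .1348 .012 -14;  python3 - <<'E'
from h import *
d=get_image("side");cv2.imwrite("pics/s3.png",cv2.resize(d["color"][80:280,200:400],None,fx=3,fy=3,interpolation=2))
d=get_image("top");cv2.imwrite("pics/t3.png",cv2.resize(d["color"][180:310,200:400],None,fx=3,fy=3,interpolation=2))
E
```

```text
clock: 5.62
position: [0.5066, 0.1338, 0.1168]
ee_rot: [0.435, -0.436, 0.558, -0.557]
contact_force: [-0.7, -0.1, -1.1]
width: 0.0571
t 5.62 p [0.5066 0.1338 0.1168] jawyaw -14.0 j1,j6 [ 7. 21.] w 0.0571 F [-0.7 -0.1 -1.1] down [-0.001 -0.001 -1.   ]
shift cm [-0.16 10.48  0.17] turn [ 0.01 -0.01  0.01]
```

View pics/s3.png

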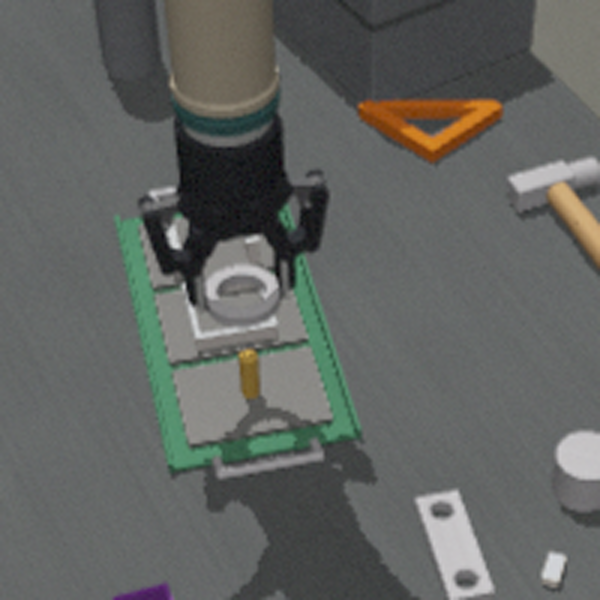

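```bash
python3 -m jog '[130,0,0,0,0,0,0,130,0,0,0,0,0,0]'
python3 - <<'E'
from m import *
for p in blobs(S,(255,155,305,200),140): print(cen(p),np.ptp(p,axis=0),[onz(S,*cen(p),z).round(4) for z in (.125,.131)])
print(get_state()["position"])
print(proj(S,[*get_state()["position"][:2],.13]))
E
python3 plan.py .5085 .1348 .012 -14
```

```text
clock: 5.98
position: [0.5073, 0.1344, 0.1174]
ee_rot: [-0.435, 0.435, -0.557, 0.557]
contact_force: [-0.6, -0.2, -2.0]
width: 0.0569
[272.77396683 184.27101006] [35.5  18.75] [array([0.4841, 0.1233, 0.125 ]), array([0.4819, 0.1174, 0.131 ])]
[279.80707102 173.42253695] [23.75 13.  ] [array([0.5135, 0.1487, 0.125 ]), array([0.5111, 0.1427, 0.131 ])]
[257.65259382 158.1433223 ] [4.25 7.25] [array([0.489, 0.222, 0.125]), array([0.4867, 0.2155, 0.131 ])]
[0.50727551 0.13453639 0.11741211]
[279.80502871 176.41072631]
t 6.08 p [0.5073 0.1345 0.1174] jawyaw -14.0 j1,j6 [ 7. 21.] w 0.0568 F [ 0.2  0.5 -1.5] down [ 0.  0. -1.]
shift cm [-0.05 10.54  0.11] turn [-0. -0. -0.]
```

View pics/t3.png

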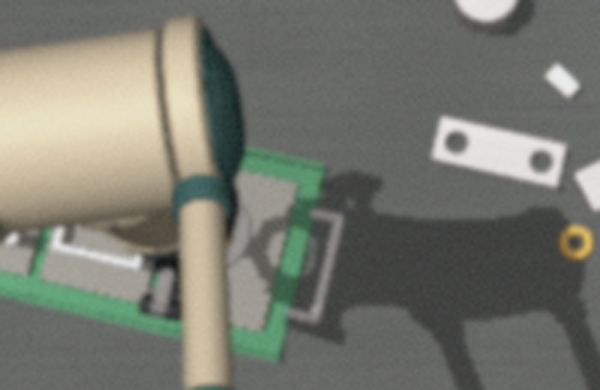

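```bash
python3 -m jog '[130,0,2,0.1,0,0,0,130,0,4.5,0.1,0,0,0,130,0,7,0.1,0,0,0,130,0,9,0.1,0,0,0,130,0,10,0.1,0,0,0,130,0,10.4,0.1,0,0,0,130,0,10.4,0.1,0,0,0]' ;python3 plan.py .5085 .1348 .012 -14
```

```text
clock: 6.95
position: [0.5086, 0.1346, 0.0136]
ee_rot: [-0.436, 0.435, -0.557, 0.557]
contact_force: [0.2, 0.4, -1.9]
width: 0.0569
t 6.95 p [0.5086 0.1346 0.0136] jawyaw -14.0 j1,j6 [ 7. 21.] w 0.0569 F [ 0.2  0.4 -1.9] down [ 0.001  0.    -1.   ]
shift cm [-0.02  0.16 -0.02] turn [-0. -0. -0.]
```

```bash
python3 -m jog '[130,0,0.15,0,0,0,0,130,0,0.3,0,0,0,0,130,0,0.35,0,0,0,0]' ;python3 plan.py .5085 .1348 .012 -14
```

```text
clock: 7.32
position: [0.5085, 0.1346, 0.0103]
ee_rot: [-0.436, 0.435, -0.557, 0.557]
contact_force: [-1.2, -0.3, 5.2]
width: 0.0571
t 7.33 p [0.5085 0.1346 0.0103] jawyaw -14.0 j1,j6 [ 7. 21.] w 0.0571 F [-1.2 -0.3  5.2] down [ 0.001  0.    -1.   ]
shift cm [-0.02 -0.17 -0.  ] turn [-0. -0. -0.]
```

Contact at the expected height. Now I open, lift and check.

```bash
python3 -m jog '[50,0,0,0,0,0,0,0,0,0,0,0,0,0,0,0,0,0,0,0,0,0,0,-2,0,0,0,0,0,0,-5,0,0,0,0,0,0,-9,0,0,0,0,0,0,-13,0,0,0,0,0,0,-14,0,0,0,0]' ;python3 plan.py .5748 -.3183 .15 -14;  python3 - <<'E'
from h import *
d=get_image("side");cv2.imwrite("pics/s4.png",cv2.resize(d["color"][80:280,200:400],None,fx=3,fy=3,interpolation=2))
E
```

```text
clock: 8.32
position: [0.5099, 0.1348, 0.1525]
ee_rot: [-0.437, 0.434, -0.556, 0.558]
contact_force: [-0.5, -0.3, -0.9]
width: 0.0853
t 8.32 p [0.5099 0.1348 0.1525] jawyaw -14.0 j1,j6 [ 7. 21.] w 0.0853 F [-0.5 -0.3 -0.9] down [ 0.005  0.001 -1.   ]
shift cm [42.39  0.25 17.26] turn [-0.04 -0.   -0.02]
```

View pics/s4.png

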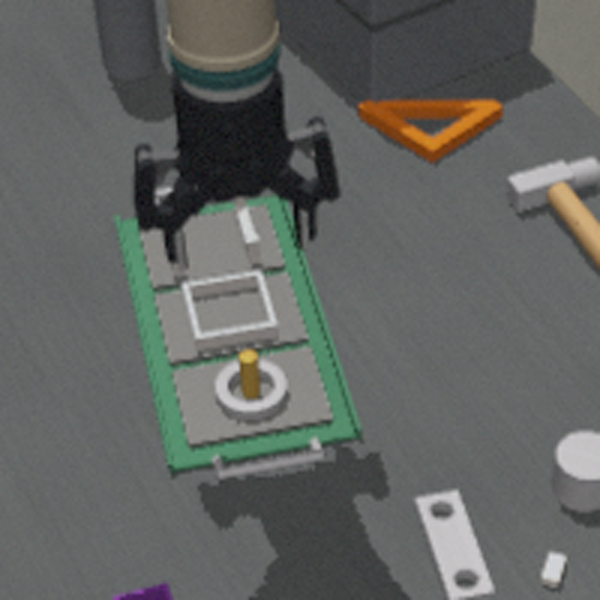

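The ring lies flat around the post at crop (250,388). Next is the pipe.

```bash
python3 -m jog '[0,2,0,0.8,0,0,0,0,6,0.1,2.5,0,0,0,0,10.5,0.2,4.3,0,0,0,0,15,0.2,6.1,0,0,0,0,19.5,0.2,8,0,0,0,0,24,0.2,9.8,0,0,0,0,28.5,0.2,11.6,0,0,0,0,33,0.2,13.4,0,0,0,0,37.5,0.2,15.2,0,0,0,0,41,0.2,16.7,0,0,0,0,42.4,0.2,17.2,0,0,0,0,42.4,0.2,17.2,0,0,0]'; python3 -m jog '[0,0,0,0,0,0,0]'>/dev/null ;python3 plan.py .5748 -.3183 .01 -14
```

```text
clock: 9.88
position: [0.5718, -0.3183, 0.1463]
ee_rot: [0.435, -0.435, 0.559, -0.556]
contact_force: [-0.8, 0.6, -0.1]
width: 0.0856
t 10.0 p [ 0.572  -0.3166  0.1472] jawyaw -14.0 j1,j6 [-35. -21.] w 0.0856 F [-0.5  0.4 -0.9] down [-0.001  0.002 -1.   ]
shift cm [ 0.12 13.72  0.33] turn [ 0.01  0.01 -0.01]
```

```bash
python3 -m jog '[0,0.1,3,0.3,0,0,0,0,0.1,7,0.3,0,0,0,0,0.1,10,0.3,0,0,0,0,0.1,12.5,0.3,0,0,0,0,0.1,13.7,0.3,0,0,0,0,0.1,13.7,0.3,0,0,0,0,0.1,13.7,0.3,0,0,0]'; python3 plan.py .5748 -.3183 .01 -14
```

```text
clock: 10.88
position: [0.576, -0.3203, 0.012]
ee_rot: [-0.436, 0.435, -0.556, 0.558]
contact_force: [0.5, -0.0, -0.6]
width: 0.0853
t 10.88 p [ 0.576  -0.3203  0.012 ] jawyaw -14.0 j1,j6 [-35. -21.] w 0.0853 F [ 0.5 -0.  -0.6] down [ 0.002 -0.001 -1.   ]
shift cm [-0.17  0.2  -0.17] turn [-0.02  0.    0.  ]
```

```bash
python3 -m jog '[50,-0.1,0.2,-0.1,0,0,0,110,-0.1,0.2,-0.1,0,0,0,160,-0.1,0.2,-0.1,0,0,0,160,-0.1,0.2,-0.1,0,0,0,160,-0.1,0.2,-0.1,0,0,0,160,-0.1,0.2,-0.1,0,0,0]' 60;python3 plan.py; python3 -m jog '[160,0,-1,0,0,0,0,160,0,-3,0,0,0,0,160,0,-6,0,0,0,0,160,0,-10,0,0,0,0,160,0,-13,0,0,0,0,160,0,-14,0,0,0,0,160,0,-14,0,0,0,0]' ;python3 plan.py .5085 .1348 .15 -14;  python3 - <<'E'
from h import *
d=get_image("side");cv2.imwrite("pics/s5.png",cv2.resize(d["color"][200:400,280:480],None,fx=3,fy=3,interpolation=2))
E
```

```text
clock: 11.62
position: [0.5747, -0.3192, 0.0097]
ee_rot: [-0.435, 0.435, -0.557, 0.558]
contact_force: [-1.5, 1.0, 5.1]
width: 0.0492
t 11.62 p [ 0.5747 -0.3192  0.0097] jawyaw -14.0 j1,j6 [-35. -21.] w 0.0492 F [-1.5  1.   5.1] down [ 0.001 -0.    -1.   ]
clock: 12.5
position: [0.5743, -0.3189, 0.1487]
ee_rot: [0.435, -0.435, 0.557, -0.557]
contact_force: [0.7, -0.2, -3.4]
width: 0.0483
t 12.5 p [ 0.5743 -0.3189  0.1487] jawyaw -14.0 j1,j6 [-35. -21.] w 0.0483 F [ 0.7 -0.2 -3.4] down [ 0.  0. -1.]
shift cm [-42.43  -0.13 -17.37] turn [-0. -0. -0.]
```

View pics/s5.png

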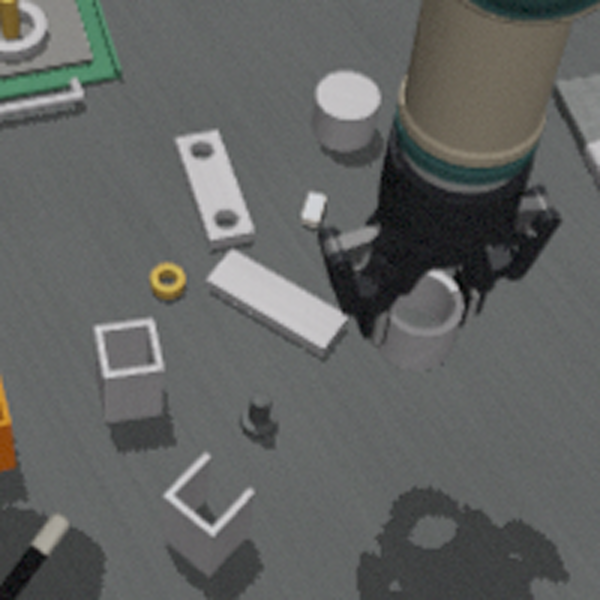

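The pipe is held at crop (425,315). Now to the post.

```bash
python3 -m jog '[160,-2,0,-0.8,0,0,0,160,-6,0,-2.5,0,0,0,160,-10.5,-0.1,-4.3,0,0,0,160,-15,-0.1,-6.1,0,0,0,160,-19.5,-0.1,-8,0,0,0,160,-24,-0.1,-9.8,0,0,0,160,-28.5,-0.1,-11.7,0,0,0,160,-33,-0.1,-13.5,0,0,0,160,-37.5,-0.1,-15.3,0,0,0,160,-41,-0.1,-16.8,0,0,0,160,-42.4,-0.1,-17.4,0,0,0,160,-42.4,-0.1,-17.4,0,0,0]'; python3 -m jog '[160,0,0,0,0,0,0,160,0,0,0,0,0,0]'>/dev/null ;python3 plan.py .5085 .1348 .036 -14;  python3 - <<'E'
from h import *
d=get_image("side");cv2.imwrite("pics/s6.png",cv2.resize(d["color"][110:260,200:350],None,fx=4,fy=4,interpolation=2))
E
```

```text
clock: 14.05
position: [0.5071, 0.1353, 0.1491]
ee_rot: [0.435, -0.436, 0.557, -0.557]
contact_force: [-0.8, 0.1, -2.9]
width: 0.0492
t 14.3 p [0.5084 0.1334 0.1497] jawyaw -14.1 j1,j6 [ 7. 21.] w 0.0489 F [ 1.2  1.1 -2.6] down [-0. -0. -1.]
shift cm [-0.14 11.37 -0.03] turn [ 0.   -0.01  0.  ]
```

View pics/s6.png

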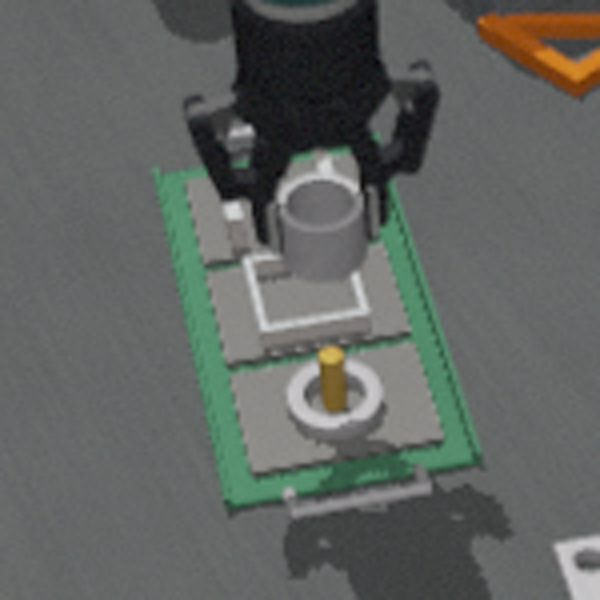

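```bash
python3 -m jog '[160,-0.1,2,0,0,0,0,160,-0.1,4.5,0,0,0,0,160,-0.1,7,0,0,0,0,160,-0.1,9,0,0,0,0,160,-0.1,10.3,0,0,0,0,160,-0.1,10.9,0,0,0,0,160,-0.1,11,0,0,0,0,160,-0.1,11,0,0,0,0]' ;python3 plan.py .5085 .1348 .034 -14;python3 - <<'E'
from h import *
d=get_image("side");cv2.imwrite("pics/s7.png",cv2.resize(d["color"][110:260,200:350],None,fx=4,fy=4,interpolation=2))
E
```

```text
clock: 15.35
position: [0.509, 0.1355, 0.0404]
ee_rot: [-0.436, 0.435, -0.557, 0.557]
contact_force: [0.8, -0.5, -2.6]
width: 0.0488
t 15.35 p [0.509  0.1355 0.0404] jawyaw -14.0 j1,j6 [ 7. 21.] w 0.0488 F [ 0.8 -0.5 -2.6] down [ 0.001  0.    -1.   ]
shift cm [ 0.08  0.64 -0.03] turn [-0.01 -0.   -0.  ]
```

View pics/s7.png

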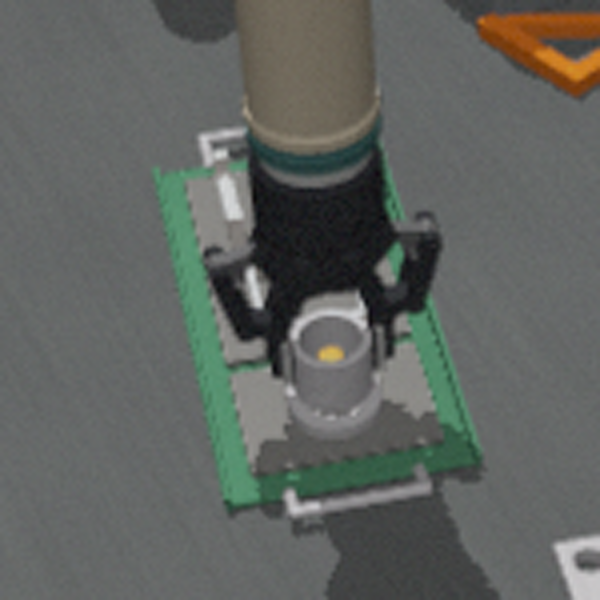

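The post shows inside the pipe's bore. I lower it until it touches.

```bash
python3 -m jog '[160,0,0.3,0,0,0,0,160,0,0.5,0,0,0,0,160,0,0.6,0,0,0,0]' ;python3 plan.py
```

```text
clock: 15.78
position: [0.5084, 0.1355, 0.0337]
ee_rot: [0.435, -0.435, 0.557, -0.557]
contact_force: [-2.5, -0.3, 5.6]
width: 0.0486
t 15.78 p [0.5084 0.1355 0.0337] jawyaw -14.0 j1,j6 [ 7. 21.] w 0.0486 F [-2.5 -0.3  5.6] down [-0.  0. -1.]
```

```bash
python3 -m jog '[80,0,0,0,0,0,0,30,0,0,0,0,0,0,0,0,0,0,0,0,0,0,0,-2,0,0,0,0,0,0,-5,0,0,0,0,0,0,-9,0,0,0,0,0,0,-12.5,0,0,0,0,0,0,-13.5,0,0,0,0]' ;python3 plan.py .4407 -.2029 .16 -19.7;  python3 - <<'E'
from h import *
d=get_image("side");cv2.imwrite("pics/s8.png",cv2.resize(d["color"][110:260,200:350],None,fx=4,fy=4,interpolation=2))
E
```

```text
clock: 16.77
position: [0.5099, 0.1357, 0.1712]
ee_rot: [-0.437, 0.434, -0.556, 0.558]
contact_force: [0.4, -0.3, -0.3]
width: 0.0852
t 16.77 p [0.5099 0.1357 0.1712] jawyaw -14.0 j1,j6 [ 7. 21.] w 0.0852 F [ 0.4 -0.3 -0.3] down [ 0.005  0.001 -1.   ]
shift cm [34.53  1.06  1.48] turn [-0.03  0.71 -0.02]
```

View pics/s8.png

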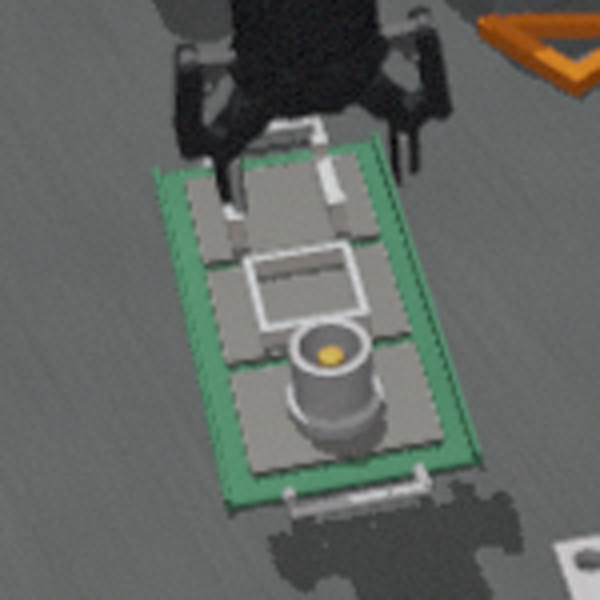

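The pipe stands on the ring, with the post visible in the bore at (330,353). Now the grey closed tube.

```bash
python3 -m jog '[0,2,0,0.1,0,0,0,0,6,0.2,0.3,0,0.1,0,0,10.5,0.4,0.5,0,0.2,0,0,15,0.5,0.7,0,0.3,0,0,19.5,0.6,0.9,0,0.4,0,0,24,0.8,1.1,0,0.5,0,0,28.5,0.9,1.3,0,0.6,0,0,32.5,1,1.4,0,0.7,0,0,34.5,1,1.5,0,0.71,0,0,34.5,1,1.5,0,0.71,0,0,34.5,1,1.5,0,0.71,0]';python3 plan.py .4407 -.2029 .022 -19.7
python3 - <<'E'
from h import *
d=get_image("side");cv2.imwrite("pics/s9.png",cv2.resize(d["color"][230:400,240:410],None,fx=3.5,fy=3.5,interpolation=2))
E
```

```text
clock: 18.2
position: [0.4385, -0.2022, 0.1577]
ee_rot: [0.407, -0.407, 0.579, -0.577]
contact_force: [-0.3, 0.5, 0.9]
width: 0.0851
t 18.2 p [ 0.4385 -0.2022  0.1577] jawyaw -19.7 j1,j6 [-33. -13.] w 0.0851 F [-0.3  0.5  0.9] down [-0.002  0.002 -1.   ]
shift cm [ 0.   13.57  0.27] turn [ 0.02 -0.   -0.01]
```

View pics/s9.png

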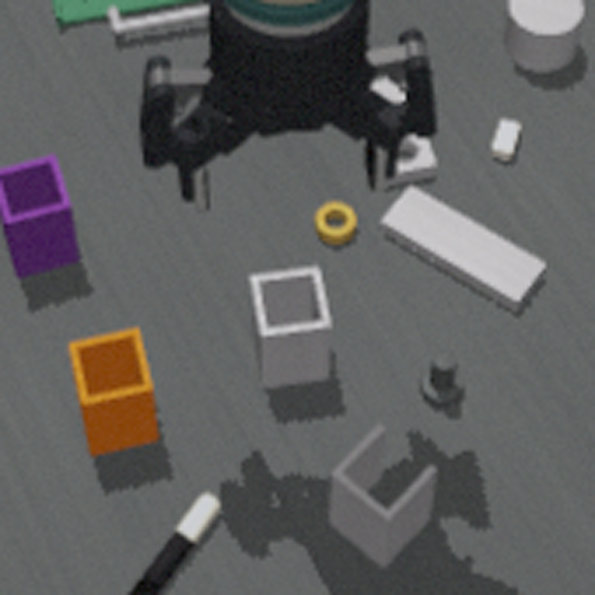

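The jaws straddle the grey tube at crop (290,300), and the way down is clear.

```bash
python3 -m jog '[0,0,2,0.2,0,0,0,0,0,5,0.2,0,0,0,0,0,8,0.2,0,0,0,0,0,11,0.2,0,0,0,0,0,13,0.2,0,0,0,0,0,13.5,0.2,0,0,0,0,0,13.5,0.2,0,0,0,0,0,13.5,0.2,0,0,0]';python3 plan.py .4407 -.2029 .022 -19.7
```

```text
clock: 19.25
position: [0.4421, -0.2037, 0.0246]
ee_rot: [-0.408, 0.407, -0.577, 0.579]
contact_force: [-0.3, 0.2, 0.3]
width: 0.0853
t 19.25 p [ 0.4421 -0.2037  0.0246] jawyaw -19.7 j1,j6 [-33. -13.] w 0.0853 F [-0.3  0.2  0.3] down [ 0.002 -0.001 -1.   ]
shift cm [-0.03  0.26 -0.16] turn [-0.01  0.01  0.  ]
```

```bash
python3 -m jog '[60,0,0.1,-0.1,0,0,0,130,0,0.1,-0.1,0,0,0,190,0,0.1,-0.1,0,0,0,190,0,0.1,-0.1,0,0,0,190,0,0.1,-0.1,0,0,0,190,0,0.1,-0.1,0,0,0]' 60;python3 plan.py; python3 -m jog '[190,0,-1,0,0,0,0,190,0,-3,0,0,0,0,190,0,-6,0,0,0,0,190,0,-10,0,0,0,0,190,0,-13,0,0,0,0,190,0,-15,0,0,0,0,190,0,-16,0,0,0,0,190,0,-16,0,0,0,0]' ;python3 plan.py .5318 .2279 .18 -14;  python3 - <<'E'
from h import *
d=get_image("side");cv2.imwrite("pics/s10.png",cv2.resize(d["color"][200:400,240:440],None,fx=3,fy=3,interpolation=2))
E
```

```text
clock: 20.0
position: [0.4407, -0.2034, 0.0233]
ee_rot: [-0.407, 0.407, -0.578, 0.578]
contact_force: [-0.4, 0.9, 5.0]
width: 0.0394
t 20.0 p [ 0.4407 -0.2034  0.0233] jawyaw -19.7 j1,j6 [-33. -13.] w 0.0394 F [-0.4  0.9  5. ] down [ 0.001 -0.    -1.   ]
clock: 21.0
position: [0.4404, -0.2032, 0.1829]
ee_rot: [-0.407, 0.407, -0.578, 0.578]
contact_force: [0.2, 0.8, -2.5]
width: 0.0397
t 21.0 p [ 0.4404 -0.2032  0.1829] jawyaw -19.7 j1,j6 [-33. -13.] w 0.0397 F [ 0.2  0.8 -2.5] down [ 0. -0. -1.]
shift cm [-43.67   0.29  -5.92] turn [-0.   -0.71  0.  ]
```

View pics/s10.png

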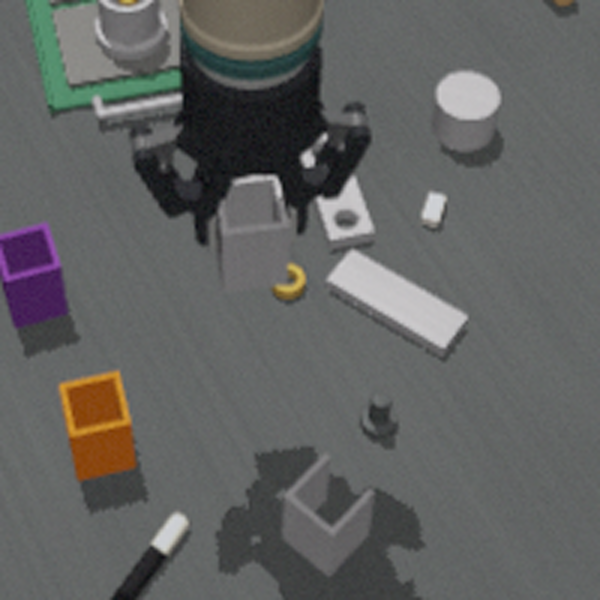

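The tube is gripped upright. Now over to the well.

```bash
python3 -m jog '[190,-2,0,-0.3,0,0,0,190,-6,0.1,-0.8,0,-0.1,0,190,-10.5,0.1,-1.4,0,-0.2,0,190,-15,0.2,-2,0,-0.3,0,190,-19.5,0.2,-2.6,0,-0.4,0,190,-24,0.2,-3.3,0,-0.5,0,190,-28.5,0.3,-3.9,0,-0.6,0,190,-33,0.3,-4.5,0,-0.7,0,190,-37.5,0.3,-5.1,0,-0.7,0,190,-41.5,0.3,-5.6,0,-0.71,0,190,-43.7,0.3,-5.9,0,-0.71,0,190,-43.7,0.3,-5.9,0,-0.71,0]'; python3 -m jog '[190,0,0,0,0,0,0,190,0,0,0,0,0,0]'>/dev/null ;python3 plan.py .5318 .2279 .036 -14;  python3 - <<'E'
from h import *
d=get_image("side");cv2.imwrite("pics/s11.png",cv2.resize(d["color"][70:240,200:350],None,fx=3.5,fy=3.5,interpolation=2))
E
```

```text
clock: 22.55
position: [0.5318, 0.2288, 0.1786]
ee_rot: [0.435, -0.437, 0.557, -0.557]
contact_force: [-0.5, 0.0, -2.6]
width: 0.0392
t 22.8 p [0.5319 0.2268 0.1798] jawyaw -14.1 j1,j6 [16. 30.] w 0.0392 F [-0.6  0.1 -2.1] down [-0.    -0.001 -1.   ]
shift cm [-0.12 14.38 -0.03] turn [ 0.   -0.01  0.01]
```

View pics/s11.png

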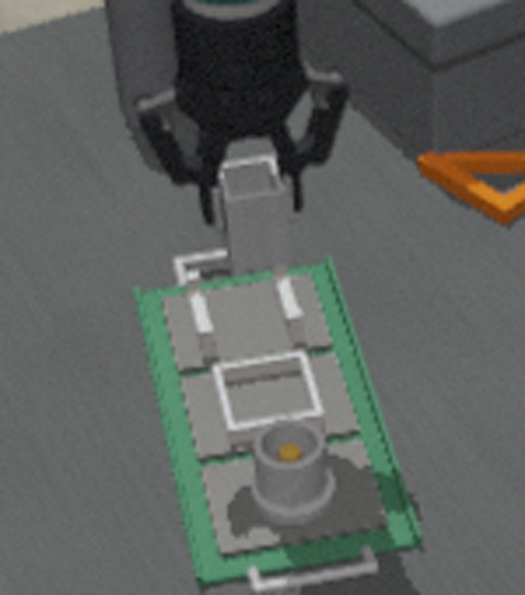

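```bash
python3 -m jog '[190,-0.1,2,0,0,0,0,190,-0.1,5,0,0,0,0,190,-0.1,8,0,0,0,0,190,-0.1,11,0,0,0,0,190,-0.1,13,0,0,0,0,190,-0.1,13.7,0,0,0,0,190,-0.1,13.9,0,0,0,0,190,-0.1,13.9,0,0,0,0]' ;python3 plan.py .5318 .2279 .035 -14;python3 - <<'E'
from h import *
d=get_image("side");cv2.imwrite("pics/s12.png",cv2.resize(d["color"][110:260,200:350],None,fx=4,fy=4,interpolation=2))
E
```

```text
clock: 23.85
position: [0.5331, 0.2291, 0.0417]
ee_rot: [-0.436, 0.435, -0.557, 0.558]
contact_force: [0.3, -0.1, -3.4]
width: 0.0395
t 23.85 p [0.5331 0.2291 0.0417] jawyaw -14.0 j1,j6 [16. 30.] w 0.0395 F [ 0.3 -0.1 -3.4] down [ 0.002  0.001 -1.   ]
shift cm [ 0.15  0.67 -0.1 ] turn [-0.01 -0.   -0.01]
```

View pics/s12.png

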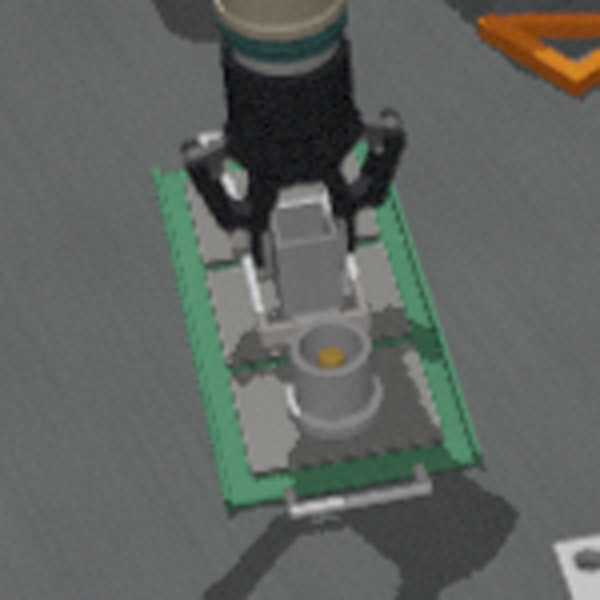

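The tube is inside the wall. I lower it to contact.

```bash
python3 -m jog '[190,0.05,0.3,0,0,0,0,190,0.05,0.5,0,0,0,0,190,0.05,0.65,0,0,0,0]' ;python3 plan.py
```

```text
clock: 24.28
position: [0.5323, 0.2286, 0.0353]
ee_rot: [-0.435, 0.435, -0.557, 0.557]
contact_force: [-3.5, -1.5, 12.2]
width: 0.0392
t 24.27 p [0.5323 0.2286 0.0353] jawyaw -14.0 j1,j6 [16. 30.] w 0.0392 F [-3.5 -1.5 12.2] down [ 0.  0. -1.]
```

```bash
python3 -m jog '[110,0,0,0,0,0,0,60,0,0,0,0,0,0,20,0,0,0,0,0,0,0,0,-2,0,0,0,0,0,0,-5,0,0,0,0,0,0,-9,0,0,0,0,0,0,-12.5,0,0,0,0,0,0,-14.5,0,0,0,0,0,0,-14.5,0,0,0,0]' ;python3 plan.py .5799 -.0786 .15 -14.2;  python3 - <<'E'
from h import *
d=get_image("side");cv2.imwrite("pics/s13.png",cv2.resize(d["color"][110:260,200:350],None,fx=4,fy=4,interpolation=2))
E
```

```text
clock: 25.4
position: [0.5334, 0.2289, 0.181]
ee_rot: [-0.437, 0.434, -0.557, 0.558]
contact_force: [0.5, -0.2, -0.2]
width: 0.0854
t 25.4 p [0.5334 0.2289 0.181 ] jawyaw -14.0 j1,j6 [16. 30.] w 0.0854 F [ 0.5 -0.2 -0.2] down [ 0.004  0.001 -1.   ]
shift cm [28.72  3.08 11.95] turn [-0.03  0.02 -0.02]
```

View pics/s13.png

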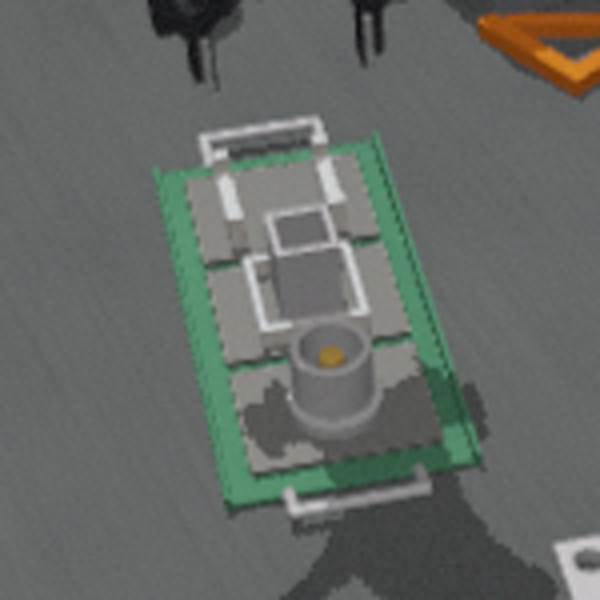

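The tube stands in the well at crop (305,260). Now the drilled bar.

```bash
python3 -m jog '[0,2,0,0.8,0,0,0,0,6,0.5,2.5,0,0,0,0,10,1,4.2,0,0,0,0,14,1.4,5.8,0,0,0,0,18,1.9,7.5,0,0,0,0,22,2.3,9.2,0,0,0,0,26,2.7,10.8,0,0,0,0,28.2,2.9,11.8,0,0.02,0,0,28.7,2.9,11.95,0,0.02,0,0,28.7,2.9,11.95,0,0.02,0,0,28.7,2.9,11.95,0,0.02,0]';python3 plan.py .5799 -.0786 .0 -14.2
python3 - <<'E'
from h import *
d=get_image("side");cv2.imwrite("pics/s14.png",cv2.resize(d["color"][170:340,270:440],None,fx=3.5,fy=3.5,interpolation=2))
E
```

```text
clock: 26.82
position: [0.5783, -0.0779, 0.1501]
ee_rot: [0.435, -0.435, 0.558, -0.557]
contact_force: [-0.2, -0.4, -0.1]
width: 0.0855
t 26.82 p [ 0.5783 -0.0779  0.1501] jawyaw -14.1 j1,j6 [-15.  -0.] w 0.0855 F [-0.2 -0.4 -0.1] down [-0.001  0.001 -1.   ]
shift cm [ 0.04 15.01  0.18] turn [ 0.01  0.01 -0.  ]
```

View pics/s14.png

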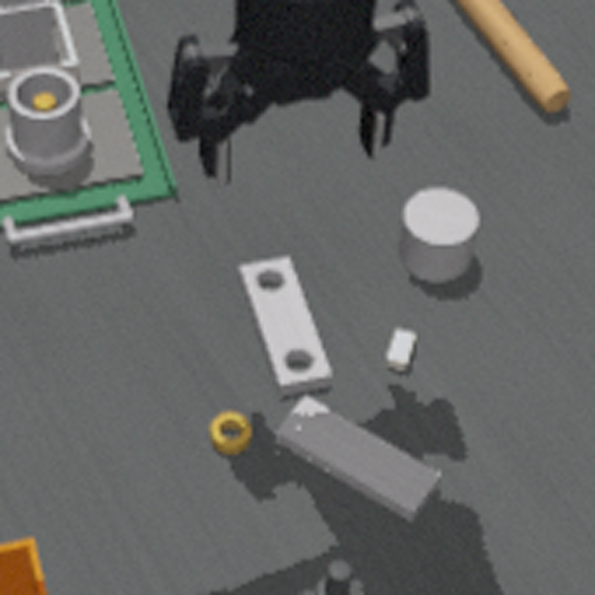

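```bash
python3 -m jog '[70,0,3,0.1,0,0,0,70,0,7,0.1,0,0,0,70,0,10.5,0.1,0,0,0,70,0,13,0.1,0,0,0,70,0,14.5,0.1,0,0,0,70,0,14.9,0.1,0,0,0,70,0,14.9,0.1,0,0,0,70,0,14.9,0.1,0,0,0]';python3 plan.py .5799 -.0786 .0 -14.2
```

```text
clock: 27.88
position: [0.5806, -0.0792, 0.0023]
ee_rot: [-0.435, 0.434, -0.557, 0.558]
contact_force: [-0.3, 0.1, 0.2]
width: 0.0621
t 27.88 p [ 0.5806 -0.0792  0.0023] jawyaw -14.2 j1,j6 [-15.  -0.] w 0.0621 F [-0.3  0.1  0.2] down [ 0.002 -0.    -1.   ]
shift cm [-0.04  0.23 -0.08] turn [-0.02  0.01 -0.  ]
```

```bash
python3 -m jog '[110,0,0.1,0,0,0,0,150,0,0.1,0,0,0,0,200,0,0.1,0,0,0,0,200,0,0.1,0,0,0,0,200,0,0.1,0,0,0,0,200,0,0.1,0,0,0,0]' 80;python3 plan.py; python3 -m jog '[200,0,-1,0,0,0,0,200,0,-3,0,0,0,0,200,0,-6,0,0,0,0,200,0,-10,0,0,0,0,200,0,-13,0,0,0,0,200,0,-15,0,0,0,0,200,0,-15,0,0,0,0]' ;python3 plan.py .5548 .3202 .18 76;  python3 - <<'E'
from h import *
d=get_image("side");cv2.imwrite("pics/s15.png",cv2.resize(d["color"][170:340,270:440],None,fx=3.5,fy=3.5,interpolation=2))
E
```

```text
clock: 28.62
position: [0.5796, -0.079, 0.001]
ee_rot: [-0.435, 0.434, -0.558, 0.558]
contact_force: [-1.7, 0.4, 5.6]
width: 0.0321
t 28.62 p [ 0.5796 -0.079   0.001 ] jawyaw -14.2 j1,j6 [-15.  -0.] w 0.0321 F [-1.7  0.4  5.6] down [ 0.  0. -1.]
clock: 29.5
position: [0.5808, -0.0793, 0.152]
ee_rot: [-0.435, 0.434, -0.557, 0.559]
contact_force: [-0.4, 0.1, -2.7]
width: 0.0319
t 29.5 p [ 0.5808 -0.0793  0.152 ] jawyaw -14.2 j1,j6 [-15.  -0.] w 0.0319 F [-0.4  0.1 -2.7] down [ 0.004 -0.001 -1.   ]
shift cm [-38.1   -2.84 -12.29] turn [-0.02 11.23 -0.02]
```

View pics/s15.png

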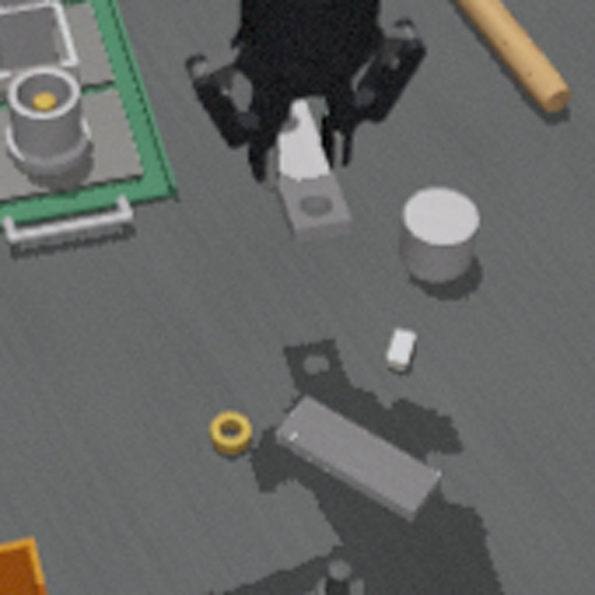

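The drilled bar is in the grip. I turn it by -90° on the way to the saddle.

```bash
python3 -m jog '[200,-2,-0.5,-0.6,0,-0.5,0,200,-5.5,-1.5,-1.8,0,-1.5,0,200,-9,-2.5,-2.9,0,-2.5,0,200,-13,-3,-4.2,0,-3.5,0,200,-17,-3,-5.5,0,-4.5,0,200,-21,-3,-6.8,0,-5.6,0,200,-25,-3,-8.1,0,-6.7,0,200,-29,-3,-9.4,0,-7.8,0,200,-33,-3,-10.7,0,-9,0,200,-36.5,-3,-11.8,0,-10.2,0,200,-38,-3,-12.3,0,-11.1,0,200,-38,-3,-12.3,0,-11.27,0]'; python3 -m jog '[200,0,0,0,0,0,0,200,0,0,0,0,0,0]'>/dev/null ;python3 plan.py .5548 .3202 .027 76;  python3 - <<'E'
from h import *
d=get_image("side");cv2.imwrite("pics/s16.png",cv2.resize(d["color"][50:220,200:350],None,fx=3.5,fy=3.5,interpolation=2))
E
```

```text
clock: 31.05
position: [0.5518, 0.3214, 0.1789]
ee_rot: [-0.702, 0.702, -0.086, 0.084]
contact_force: [-0.2, -0.4, -2.3]
width: 0.0316
t 31.3 p [0.5533 0.3187 0.1801] jawyaw 75.9 j1,j6 [ 24. -52.] w 0.0318 F [ 0.3 -0.7 -2.4] down [-0.001 -0.    -1.   ]
shift cm [ 0.11 15.31  0.2 ] turn [ 0.   -0.01 -0.  ]
```

View pics/s16.png

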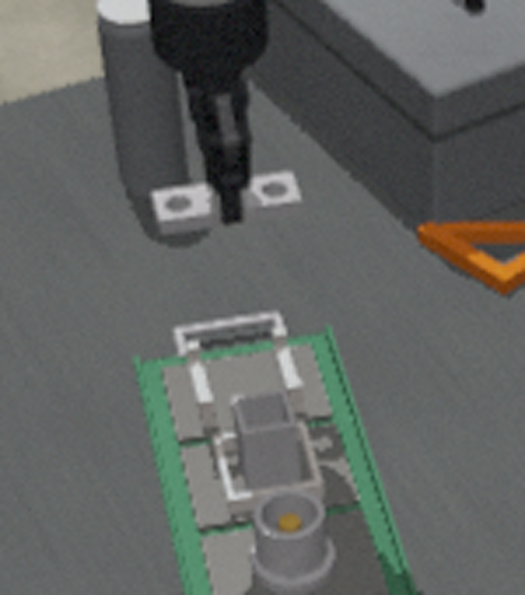

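```bash
python3 -m jog '[200,0.1,2,0.1,0,0,0,200,0.1,5,0.1,0,0,0,200,0.1,8,0.1,0,0,0,200,0.1,11,0.1,0,0,0,200,0.1,13.2,0.1,0,0,0,200,0.1,14.2,0.1,0,0,0,200,0.1,14.5,0.1,0,0,0,200,0.1,14.5,0.1,0,0,0,200,0.1,14.5,0.1,0,0,0]' ;python3 plan.py .5548 .3202 .027 76;python3 - <<'E'
from h import *
d=get_image("side");cv2.imwrite("pics/s17.png",cv2.resize(d["color"][110:230,220:340],None,fx=5,fy=5,interpolation=2))
E
```

```text
clock: 32.48
position: [0.5553, 0.3205, 0.0364]
ee_rot: [0.702, -0.701, 0.086, -0.087]
contact_force: [0.5, 0.3, -2.3]
width: 0.0318
t 32.48 p [0.5553 0.3205 0.0364] jawyaw 76.0 j1,j6 [ 24. -52.] w 0.0318 F [ 0.5  0.3 -2.3] down [ 0.002  0.001 -1.   ]
shift cm [-0.05  0.94 -0.05] turn [-0.01 -0.    0.01]
```

View pics/s17.png

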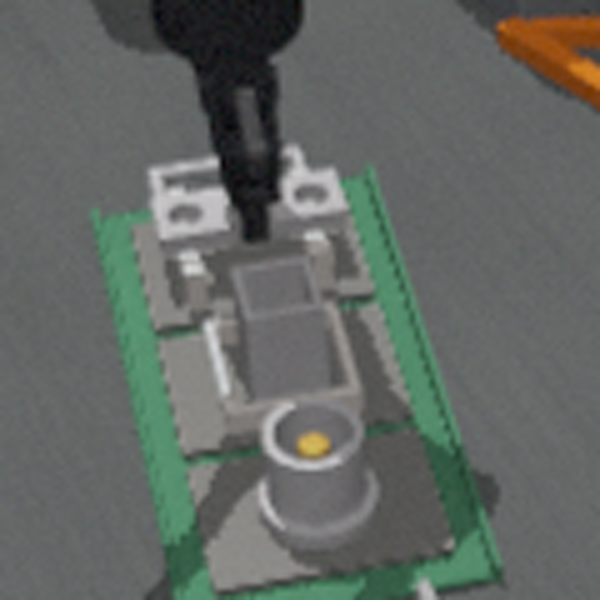

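```bash
python3 -m jog '[200,0,0.4,0,0,0,0,200,0,0.7,0,0,0,0,200,0,0.8,0,0,0,0,200,0,0.8,0,0,0,0]' ;python3 plan.py .5548 .3202 .027 76;python3 - <<'E'
from h import *
d=get_image("side");cv2.imwrite("pics/s18.png",cv2.resize(d["color"][110:230,220:340],None,fx=5,fy=5,interpolation=2))
E
```

```text
clock: 33.02
position: [0.5546, 0.3203, 0.0272]
ee_rot: [0.702, -0.702, 0.086, -0.086]
contact_force: [-0.1, 0.3, -3.2]
width: 0.0321
t 33.02 p [0.5546 0.3203 0.0272] jawyaw 76.0 j1,j6 [ 24. -52.] w 0.0321 F [-0.1  0.3 -3.2] down [-0.  0. -1.]
shift cm [ 0.02  0.02 -0.  ] turn [-0. -0. -0.]
```

View pics/s18.png

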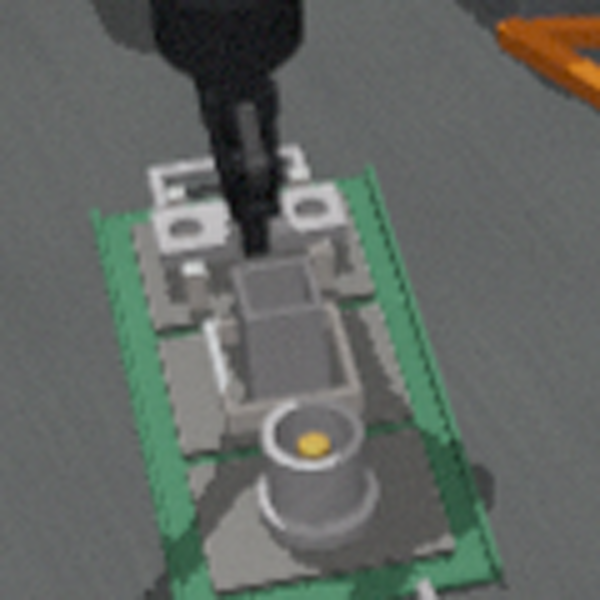

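```bash
python3 -m jog '[200,0,0.1,0,0,0,0,200,0,0.2,0,0,0,0,200,0,0.25,0,0,0,0]' ;python3 plan.py
```

```text
clock: 33.45
position: [0.5548, 0.3203, 0.027]
ee_rot: [0.702, -0.702, 0.086, -0.087]
contact_force: [-3.9, -1.0, 12.3]
width: 0.0318
t 33.45 p [0.5548 0.3203 0.027 ] jawyaw 76.0 j1,j6 [ 24. -52.] w 0.0318 F [-3.9 -1.  12.3] down [ 0.001  0.    -1.   ]
```

Contact at the expected height (0.027). I release with a partial opening and rise.

```bash
python3 -m jog '[140,0,0,0,0,0,0,110,0,-0.1,0,0,0,0,110,0,-0.1,0,0,0,0,110,0,-1,0,0,0,0,110,0,-4,0,0,0,0,110,0,-8,0,0,0,0,110,0,-12,0,0,0,0,110,0,-16,0,0,0,0,110,0,-18,0,0,0,0]' ;python3 plan.py .25 .45 .25 76
```

```text
clock: 34.58
position: [0.5557, 0.3207, 0.2084]
ee_rot: [0.703, -0.701, 0.085, -0.088]
contact_force: [0.2, 0.0, 0.1]
width: 0.0485
t 34.58 p [0.5557 0.3207 0.2084] jawyaw 76.0 j1,j6 [ 24. -52.] w 0.0485 F [0.2 0.  0.1] down [ 0.005  0.002 -1.   ]
shift cm [-32.77  -4.27   5.16] turn [-0.02 -0.    0.03]
```

```bash
python3 -m jog '[110,-3,-1,0.5,0,0,0,110,-7,-2,1,0,0,0,110,-11,-3,1.7,0,0,0,110,-15,-4,2.4,0,0,0,110,-19,-4,3,0,0,0,110,-23,-4,3.6,0,0,0,110,-27,-4,4.3,0,0,0,110,-30,-4,4.8,0,0,0,110,-32,-4,5,0,0,0,110,-32,-4,5,0,0,0]' ;python3 plan.py
python3 - <<'E'
from m import *
for n,d,b in(("t",T,(150,190,330,310)),("s",S,(230,130,330,245))):
    x0,y0,x1,y1=b;f=4.4 if n=="t" else 5;cv2.imwrite(f"pics/f_{n}.png",cv2.resize(d["color"][y0:y1,x0:x1],None,fx=f,fy=f,interpolation=2))
for n,d,b in(("top",T,(150,160,500,310)),("side",S,(230,130,440,395))):
    print(n)
    for p in blobs(d,b,165): print(cen(p).round(1),"ext",np.ptp(p,axis=0).round(1))
E
```

```text
clock: 35.83
position: [0.2547, 0.4461, 0.2448]
ee_rot: [-0.702, 0.702, -0.085, 0.085]
contact_force: [0.6, 0.0, -0.1]
width: 0.0483
t 35.83 p [0.2547 0.4461 0.2448] jawyaw 76.1 j1,j6 [ 53. -24.] w 0.0483 F [ 0.6  0.  -0.1] down [-0. -0. -1.]
top
[480.2 289.9] ext [23.5 22.8]
[202.5 258.4] ext [6.5 4.8]
[304.2 268.2] ext [18.8 37.5]
[177.7 252.3] ext [5.  7.5]
[271.8 259.9] ext [23.  27.5]
[234.6 251.4] ext [37.5 38.2]
[210.3 230.1] ext [6.2 4.8]
[185.7 223.9] ext [5.  5.5]
[413.1 234.2] ext [43.2 30.8]
[169.6 236.5] ext [20.2 36.8]
[194.  244.7] ext [31.2 51.5]
[387.  206.3] ext [10.8 10.5]
[361.5 176.1] ext [20.8 20.5]
side
[296.2 377. ] ext [11.5 12.5]
[349.1 364.4] ext [29.  26.8]
[372.2 299. ] ext [45.8 32. ]
[384.1 268.6] ext [7.5 9.5]
[288.8 232. ] ext [35.8 11.8]
[395.5 231.5] ext [20.5 15.2]
[282. 196.] ext [19.5 14.2]
[265.9 183.2] ext [11.5 19. ]
[285.3 175.8] ext [12.  27.2]
[267.6 149.3] ext [38.8 20. ]
[383.7 137.4] ext [29.  10.5]
```

View pics/f_t.png

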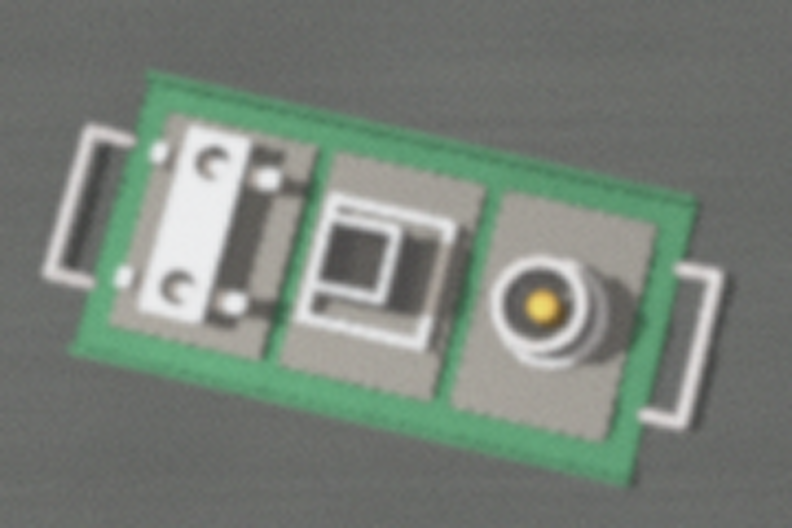

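View pics/f_s.png

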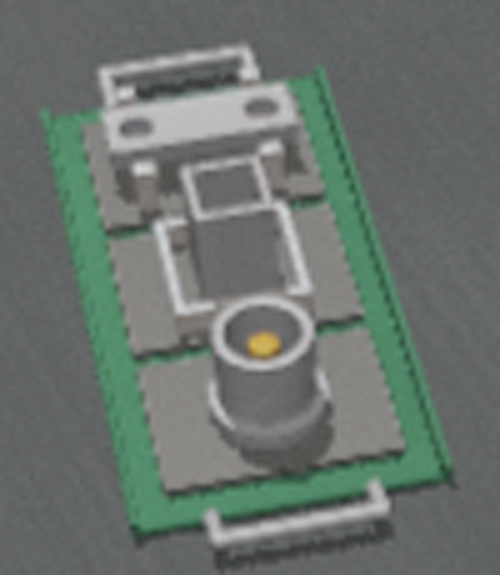

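Run:
```python
from m import *
for n,p,z,s,yaw in(("tube",(231.1,249.1),.072,(.5318,.2279),0),("bar",(194.3,241.),.038,(.5548,.3202),0),("pipe",(272.7,259.8),.064,(.5085,.1348),0)):
    X=onz(T,*p,z);d=X[:2]-s;a=np.radians(-14);print(n,X.round(4),"caddy dx,dy mm",((d@[np.cos(a),np.sin(a)])*1000).round(1),((d@[-np.sin(a),np.cos(a)])*1000).round(1))
# heights: two-view
print("tube",tri(T,(231.1,249.1),S,(230+226/5,130+190/5)));print("bar",tri(T,(194.3,241.),S,(230+199/5,130+117/5)));print("pipe",tri(T,(272.7,259.8),S,(230+263/5,130+333/5)))
```

```text
tube [0.5304 0.226  0.072 ] caddy dx,dy mm -0.9 -2.2
bar [0.5551 0.3199 0.038 ] caddy dx,dy mm 0.4 -0.2
pipe [0.5062 0.1341 0.064 ] caddy dx,dy mm -2.0 -1.2
tube (array([0.5315215 , 0.22553506, 0.07230878]), np.float64(0.002420220676834781))
bar (array([0.55608297, 0.31941389, 0.03863178]), np.float64(0.0022395883426159454))
pipe (array([0.5079191 , 0.13355852, 0.06426403]), np.float64(0.0035729133579428534))
```

```bash
python3 -c "
from rig import *
print(sign_off(),get_state()['clock'])"
```

```text
the job is handed in; nothing more can be done
the job is handed in; nothing more can be done
```

The kit is packed in the caddy and handed in at about 36 s of the 112 s allowed. The ring went over the post first, then the pipe on top of it. The closed grey tube stands in the well, and the drilled bar lies across both ribs.

My last two-view check against the seats I had measured:

| Part | Off centre (caddy x, y) | Top surface measured | Expected |
|---|---|---|---|
| Pipe | -2.0, -1.2 mm | 64.3 mm | 64 mm |
| Tube | -0.9, -2.2 mm | 72.3 mm | 72 mm |
| Bar | 0.4, -0.2 mm | 38.6 mm | 38 mm |

- **Ring:** I saw it lying flat round the post before the pipe went on. I did not measure its final centre, because the pipe covers it. The pipe's height agrees with it lying flat.
- **Look-alikes:** the slug, channel and blank bar show at the same pixels as at the start, to within about 0.1 px.
- **Disagreement between views:** the pixels for this check were read by eye, and the two camera rays missed each other by 2 to 4 mm. That is more than the less than 1 mm in the first measurements, but well inside the tolerances.
- **Slip:** the first row of the first move had a small stray turn (0.5 units about tool x), which later rows undid at a safe height with the gripper empty.

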